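# Load the vial carrier and seat the sample drawer

## Task

Draw the carrier of vials out of the scanner bay by its orange tab, set it flat on the open bench and let go; then take it again across its middle and lay it flat, right way up, in the open sample drawer. Push the drawer fully home until its detent takes it and it stays shut. The vials are glass: do not drop or tip the carrier, and leave the other things on the bench where they are.

Things in the scene. Friction and masses are not known exactly. Their poses are not given: they have to be found in the camera images.
- carrier: Vial carrier, one rigid piece, 0.25-0.45 kg: white block 110 (x) x 56 (y) x 32 (z) mm; amber vials with blue caps stand 10 mm above it (field 102 x 46). An orange upright tab extends its -x end by 35 mm, 10 thick (y), 40 high from the underside. Origin: middle of the block's underside, z up. It starts on the bench in the bay; the tab, towards the robot, and about 15 mm of block stick out.
- carrier_mid (a point): Centre of the carrier's block, 21 mm above its underside (half its overall height). Axes as the carrier's. Mass centre within 8 mm of it in plan.
- carrier_tab (a point): Middle of the orange tab, 72 mm in -x from the block's centre and 20 mm above the underside. Axes as the carrier's; the tab's flat faces look to +y and -y, free on both sides.
- bay_mouth (a point): Fixed grey scanner bay: roofed tunnel, inside 72 mm wide, 50 high, 100 deep, back shut; walls 10, roof top at 62; a scanner head 112 high stands over the 60 mm behind it. Point: bench level, middle of the mouth. x points into the tunnel (things come out to -x), z up. It may be left or right of the drawer module. The bench is bare for 200 mm before the mouth.
- drawer_mid (a point): Open steel drawer of the fixed white module (186 mm wide, 250 deep, 78 high). Point: centre of the drawer's inner floor, 12 mm above the bench, moving with it. x points into the module (closing way), z up. Inside 172 (x) x 150 (y); side and back walls 34 above the inner floor, blue front panel 60, module's roof 54. Open by q, the front q of the inside is uncovered.
- drawer_front (a point): Centre of the outer face of the drawer's blue front panel (186 mm wide, 12 mm thick, from 6 to 72 mm above the bench), 39 mm above the bench. It moves with the drawer. x points into the module. The face is flat, without a handle: push on it.
- drawer (a joint): How far the drawer is open, m: 0 fully home (at its stop), 0.205 the most; it starts at 0.175 to 0.20. Sliding takes about 2 N. At 13 mm before home a sprung roller must be overcome with 8 to 12 N; from about 6 mm on it draws the drawer in and keeps it shut. Elsewhere the drawer stays where it is left.
- vial_box: Whitish clear plastic box of amber vials with its lid standing up, 190 x 126 mm, 125 mm high. Bystander, loose, not to be moved. Origin: middle of the underside.
- amber_bottle: Amber glass bottle with white cap, 52 mm across, 100 mm high. Bystander, loose, not to be moved. Origin: middle of the underside.
- cap_tub: White jar with blue lid, 70 mm across, 75 mm high. Bystander, loose, not to be moved. Origin: middle of the underside.
- tip_box: Yellow box 120 x 85 x 55 mm. Bystander, loose, not to be moved. Origin: middle of the underside.
- marker: Wooden marker with a black end, 140 mm long, 14 mm thick, lying in the middle. Bystander, loose, not to be moved. Origin: middle of the underside.
- beaker: Glass beaker, 68 mm across, 80 mm high. Bystander, loose, not to be moved. Origin: middle of the underside.

How it is judged:
By the outcome, as a careful person would: the job done as asked, in the order asked, and still so for the second after the job is handed in, with the robot touching nothing.
It also fails if it takes over 72 s, if anything falls off the work surface, if the arm or the gripper's body presses on something with over 40 N, if the wrist force passes 120 N, or if a joint passes its speed limit or range.

## Robot

A 6-joint arm with a two-finger parallel gripper is mounted at the origin on the work surface. World frame = base frame: x ahead of the robot, y to its left, z up, the work surface at z = 0. Lengths are in m, angles in degrees, forces in N, time in s.
With the tool pointing down it reaches from about 0.35 to 0.875 m from the base axis. Payload 4.2 kg.
Tool frame: the origin (TCP) lies on the centre line of the jaws, within the pads' length; the fingertips stand tip_reach ahead of it and the grasp point (between the pads) is the TCP (tip_reach is the distance from the TCP to the fingertips, in m); z points along the fingers, y is the line along which they close (so a half turn about z gives the same grasp; the last joint's range is limited). The gripper opens to 87 mm and grips with 3 to 60 N. Pads are 19 mm wide; open, the fingers measure 117 mm over their backs; the gripper's body (75 mm by 190 mm) begins 51 mm behind the grasp point.
Start: joints at [88.671, 22.042, 0.453, 0, -68.411, -14.817], TCP at [0.174, 0.6, 0.242] pointing down, gripper open.
Joint ranges: [-179.83, 179.83], [-69.29, 118.12], [-61.27, 80.66], [-181.25, 117.63], [-171.15, -9.14], [-177.46, 177.46]. Speed limits (degrees/s): [159.86, 159.86, 180, 180, 180, 180].

## Interface

Orientations are given as a 3x3 rotation matrix whose columns are the frame's x, y, z axes.
In Python, from station import sense, capture, finish_job, tip_reach gives the robot as it stands.
- The arm moves only by the tool arm_command, never from a script. Its argument "deltas" is a list of rows, each a list of 7 numbers: the turn, a rotation vector about the tool's x, y, z in rad, then the shift along the tool's x, y, z in cm, then the closure, from -1 (fully open) to 1 (shut), so that 0 is half open. In form: [[rx, ry, rz, dx, dy, dz, hand], ...]. A call has 1 to 8 rows; each row is the pose to reach, as a shift and turn from the pose commanded when the call began, along the tool's axes at that moment; what a row does not reach only later rows make up. A row lasts 1/12 s, in which the tool goes at most 41.7 mm and 7.16 degrees, less where a joint would pass 70% of its speed; a pose out of reach is approached as far as the arm can. A call with a gripper value outside its range is refused whole. The fingers move at their own pace and stop on an object; the grip force is fixed at half the most. Time passes only in rows, so rows that repeat a pose let the fingers close. It gives the time, the measured TCP pose, the force, the opening and the grip force at its end, in the units of the state.
- sense(): the state, without advancing time (a new reading comes with each control period).
- capture(name): name is "side" or "top"; returns a dict with "pixels" (400x640x3 uint8, blue, green, red), "fovy" (degrees; the focal length in pixels is half the picture's height over the tangent of half this angle, whatever the lens; pixels are square), "cx", "cy" (the principal point, pixels), "k1" (the pictures are not rectified: a ray, as slopes to the right and down, at radius r is drawn at 1 + k1 r^2 times it, then the intrinsics apply), "rvec" (rotation vector, rad) and "tvec" (3), from world to camera coordinates, as OpenCV has them. Camera axes: x right, y down, z forward; pixel columns grow to the right and rows downward; lengths in m; the calibration is good to about 2 mm. A picture is of the moment at which its call begins. There is no depth.
- finish_job(): hands the job in; it is judged then, once.
The state is a dict: "time_s": time; "joints": joint angles; "joint_velocities": joint speeds; "effort": joint torques, N m; "tcp_pos": TCP position; "ee_rot": TCP orientation; "wrist_force": force on the tool from outside, world axes, zero at the start; "moment": the same for the moment, N m; "gripper_width": opening from 0.0 (shut) to 1.0 (fully open); "gripper_force": force on a finger pad.
Only numpy, scipy, OpenCV 4.12 (cv2) and the standard library are available. Lean on these libraries where they do the work, as an engineer would, in place of code of your own. Each camera call takes 0.05 s, during which the arm holds its last target. There are 200 camera calls.

## Working session

There is one attempt and no reset: what is moved stays moved. The work goes in short steps, Python scripts to look and compute and a tool call to move; the robot and the scene stay as the last step left them, time stands still between calls to the robot, and variables do not carry over. Pictures are saved under pics/ and viewed, at most 10 in all, crops included, and the job is handed in when it is done.

Besides the shell and the picture viewer there is one more tool, called after "Request:" by a JSON object that holds its "method" and its "body". arm_command: Moves the arm, as the interface text tells. Its arguments: {"type":"object","properties":{"deltas":{"type":"array"}},"required":["deltas"]}

```bash
mkdir -p pics
cat > h.py <<'E'
import numpy as np, cv2
from station import sense, capture, finish_job, tip_reach
def cam(n):
    c=capture(n); c['R']=cv2.Rodrigues(np.array(c['rvec'],float))[0]; c['t']=np.array(c['tvec'],float).ravel()
    f=200/np.tan(np.radians(c['fovy'])/2); c['K']=np.array([[f,0,c['cx']],[0,f,c['cy']],[0,0,1.]]); c['D']=np.array([c['k1'],0,0,0,0.]); return c
def toplane(c,uv,z):
    s=cv2.undistortPoints(np.array(uv,float).reshape(-1,1,2),c['K'],c['D']).reshape(-1,2)
    d=np.c_[s,np.ones(len(s))]@c['R']; o=-c['R'].T@c['t']
    return o+d*((z-o[2])/d[:,2])[:,None]
def proj(c,P):
    return cv2.projectPoints(np.array(P,float).reshape(-1,1,3),c['R'],c['t'],c['K'],c['D'])[0].reshape(-1,2)
E
python3 - <<'E'
from h import *
for n in('top','side'):
    c=cam(n); cv2.imwrite(f'pics/{n}0.png',c['pixels']); print(n,-c['R'].T@c['t'],c['fovy'],c['k1'])
s=sense(); print(tip_reach,s['tcp_pos'],s['ee_rot'],s['wrist_force'],s['time_s'])
E
```

```text
top [0.37294298 0.02406543 1.38460996] 50.672824534906034 -0.08256631331851214
side [-0.01757951 -0.67003714  0.92173208] 52.022322584716555 -0.040857331403652275
0.019 [0.17363548 0.59987875 0.24058971] [[ 9.60526162e-01 -2.78189341e-01 -4.26973120e-04]
 [-2.78189646e-01 -9.60524340e-01 -1.87433864e-03]
 [ 1.11302956e-04  1.91913080e-03 -9.99998152e-01]] [0.04800708 0.35975546 0.04018926] 0.1
```

View pics/top0.png

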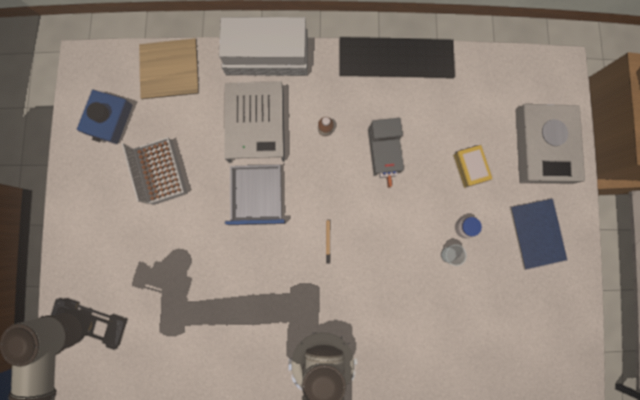

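View pics/side0.png

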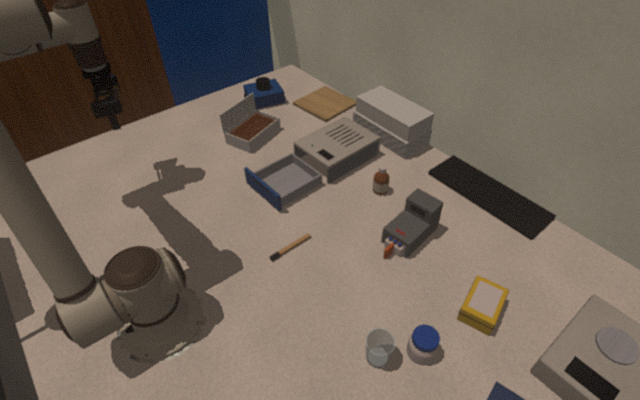

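The top view shows the orange tab at about (389,182) below the grey bay (387,148), the drawer at (258,194) with its blue front at (257,221), and the marker at (328,241) between them. The side view agrees, with the tab at (389,249) and the blue front at (263,187).

Run:
```python
from h import *
for n,box in(('top',(370,110,410,195)),('side',(370,220,420,262))):
    c=cam(n); p=c['pixels']; h=cv2.cvtColor(p,cv2.COLOR_BGR2HSV)
    m=cv2.inRange(h,(3,110,70),(16,255,255)); x0,y0,x1,y1=box; mm=np.zeros_like(m); mm[y0:y1,x0:x1]=m[y0:y1,x0:x1]
    k,l,st,ce=cv2.connectedComponentsWithStats(mm)
    for i in range(1,k):
        if st[i,4]>4: print(n,'orange',st[i],ce[i].round(1),toplane(c,ce[i],.04 if n=='top' else .025).round(4))
    b=cv2.inRange(h,(100,90,40),(130,255,255)); 
    x0,y0,x1,y1=(215,205,300,235) if n=='top' else (235,155,292,215)
    mm=np.zeros_like(b); mm[y0:y1,x0:x1]=b[y0:y1,x0:x1]
    cs,_=cv2.findContours(mm,0,2); q=max(cs,key=cv2.contourArea); r=cv2.minAreaRect(q); bp=cv2.boxPoints(r)
    print(n,'blue',r,toplane(c,bp,.072).round(3).tolist())
    if n=='top':
        g=cv2.cvtColor(p,cv2.COLOR_BGR2GRAY); d=((g<105)*255).astype('uint8'); mm=np.zeros_like(d); mm[112:178,362:412]=d[112:178,362:412]
        cs,_=cv2.findContours(mm,0,2); q=max(cs,key=cv2.contourArea); r=cv2.minAreaRect(q); print('bay',r,toplane(c,cv2.boxPoints(r),.062).round(3).tolist())
    for nm,(a0,b0,a1,b1) in ({'bay':(360,110,415,195),'drawer':(215,155,300,230)} if n=='top' else {'bay':(360,190,450,270),}).items():
        cv2.imwrite(f'pics/{n}_{nm}.png',cv2.resize(p[b0:b1,a0:a1],None,fx=7,fy=7,interpolation=cv2.INTER_CUBIC)) 
a=cv2.imread('pics/top_bay.png');b=cv2.imread('pics/top_drawer.png')
H=590;W=np.zeros((600,800,3),'uint8');W[:595,:385]=a[:595,:385];b=cv2.resize(b,(410,362));W[:362,390:]=b;cv2.imwrite('pics/m1.png',W)
```

```text
top orange [388 176   4  11  33] [389.3 180.9] [[ 0.5862 -0.2139  0.04  ]]
top blue ((254.5, 222.0), (2.0, 55.0), 90.0) [[0.45, 0.299, 0.072], [0.452, 0.128, 0.072], [0.445, 0.127, 0.072], [0.444, 0.299, 0.072]]
bay ((385.889404296875, 146.28277587890625), (53.5971565246582, 32.86447525024414), 84.80557250976562) [[0.778, -0.14, 0.062], [0.79, -0.247, 0.062], [0.614, -0.26, 0.062], [0.603, -0.155, 0.062]]
side orange [396 229   4   3   7] [397.4 229.9] [[ 0.6606 -0.1803  0.025 ]]
side orange [399 231   4   3   6] [400.7 232.3] [[ 0.6607 -0.1931  0.025 ]]
side orange [384 243  10  16 101] [388.3 250.1] [[ 0.5845 -0.2166  0.025 ]]
side blue ((261.4909362792969, 182.51113891601562), (42.6379280090332, 4.134586811065674), 39.17365264892578) [[0.432, 0.293, 0.072], [0.447, 0.301, 0.072], [0.456, 0.125, 0.072], [0.442, 0.118, 0.072]]
```

View pics/m1.png

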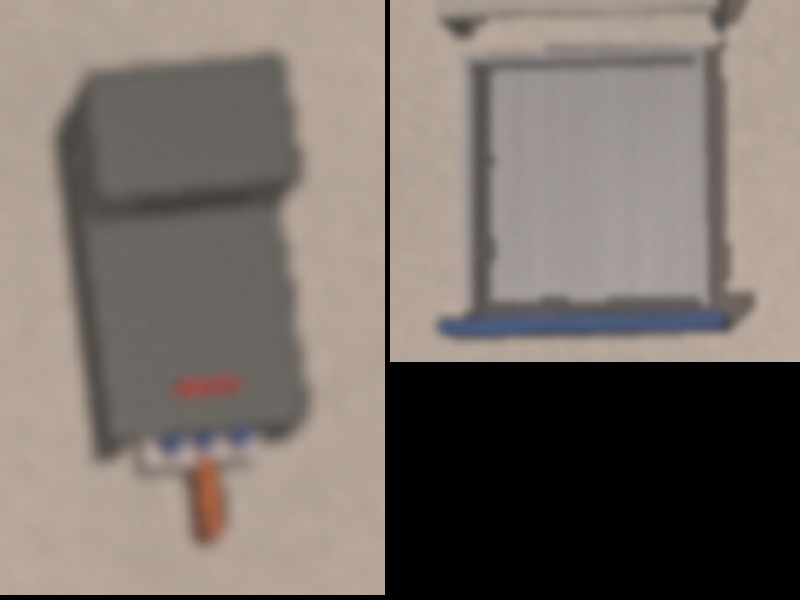

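The zoom shows the tab at 5° of yaw in line with the bay, with the bay mouth edge at crop row 450. The drawer's inner floor spans roughly crop (488–712, 65–305) on the right. Next I'll measure the drawer floor and work out the approach.

```bash
cat >> h.py <<'E'
def go(x,y,z,yaw):
    s=sense(); R=np.array(s['ee_rot']); p=np.array(s['tcp_pos']); a=np.radians(yaw)
    T=np.array([[np.cos(a),np.sin(a),0],[np.sin(a),-np.cos(a),0],[0,0,-1.]])
    print('delta', cv2.Rodrigues(R.T@T)[0].ravel().round(4), (R.T@(np.array([x,y,z])-p)*100).round(2))
def st():
    s=sense(); R=np.array(s['ee_rot']); print(round(s['time_s'],2),np.round(s['tcp_pos'],4),'yaw',np.degrees(np.arctan2(R[1,0],R[0,0])).round(2),'tilt',np.round(R[:2,2],4),'F',np.round(s['wrist_force'],1),'w',round(s['gripper_width'],3),round(s['gripper_force'],1))
E
python3 - <<'E'
from h import *
c=cam('top')
s=410/85
f=lambda pts,z:toplane(c,[(215+(u-390)/s,155+v/s) for u,v in pts],z).round(4)
print('floor back corners',f([(492,65),(700,65)],.012)); print('back wall top',f([(470,50),(715,50)],.046))
print('blue top/outer',f([(440,318),(725,313)],.072),f([(440,334),(728,328)],.072))
print('module front top',f([(440,15),(735,8)],.078))
g=lambda pts,z:toplane(c,[(360+u/7,110+v/7) for u,v in pts],z).round(4)
print('tab top root,tip',g([(207,462),(207,522)],.04)); print('block top front corners',g([(142,466),(252,458)],.032)); print('mouth roof',g([(105,440),(290,430)],.062))
go(.58,-.216,.12,4.7)
E
```

```text
floor back corners [[0.6272 0.2871 0.012 ]
 [0.6284 0.1445 0.012 ]]
back wall top [[0.631  0.2957 0.046 ]
 [0.6323 0.1317 0.046 ]]
blue top/outer [[0.45   0.3043 0.072 ]
 [0.4552 0.12   0.072 ]] [[0.4397 0.3039 0.072 ]
 [0.4455 0.1179 0.072 ]]
module front top [[0.6479 0.3097 0.078 ]
 [0.6541 0.1166 0.078 ]]
tab top root,tip [[ 0.6023 -0.215   0.04  ]
 [ 0.5743 -0.2147  0.04  ]]
block top front corners [[ 0.6014 -0.186   0.032 ]
 [ 0.6058 -0.2375  0.032 ]]
mouth roof [[ 0.6081 -0.1645  0.062 ]
 [ 0.6138 -0.2493  0.062 ]]
delta [ 1.000e-03  1.000e-04 -3.638e-01] [61.72 67.08 12.18]
```

Request:
{"method": "arm_command", "body": {"deltas": [[0, 0, -0.12, 8, 9, 0, -1], [0, 0, -0.24, 12, 13, 0, -1], [0, 0, -0.364, 16, 17, 0, -1], [0, 0, -0.364, 18.5, 20, 0, -1], [0, 0, -0.364, 21, 23, 1, -1], [0, 0, -0.364, 24, 26, 2, -1], [0, 0, -0.364, 27, 29, 3, -1], [0, 0, -0.364, 30, 32, 4, -1]]}}

```text
time_s: 0.92
tcp_pos: [0.3236, 0.3023, 0.2206]
ee_rot: [[0.997, 0.083, 0.001], [0.083, -0.997, 0.001], [0.001, -0.001, -1.0]]
wrist_force: [-0.3, -1.0, 0.2]
gripper_width: 1.003
gripper_force: 0.0
```

```bash
python3 -c "
from h import *
st();go(.583,-.216,.12,4.7)"
```

```text
0.92 [0.3236 0.3023 0.2206] yaw 4.76 tilt [0.0007 0.0014] F [-0.3 -1.   0.2] w 1.003 0.0
delta [-0.0013 -0.0009  0.001 ] [21.54 53.81 10.01]
```

Request:
{"method": "arm_command", "body": {"deltas": [[0, 0, 0, 1.6, 4, 0.7, -1], [0, 0, 0, 3.2, 8, 1.4, -1], [0, 0, 0, 4.8, 12, 2, -1], [0, 0, 0, 6.4, 16, 2.7, -1], [0, 0, 0, 8, 20, 3.4, -1], [0, 0, 0, 9.6, 24, 4, -1], [0, 0, 0, 11.2, 28, 4.7, -1], [0, 0, 0, 12.8, 32, 5.3, -1]]}}

```text
time_s: 1.58
tcp_pos: [0.4708, 0.0073, 0.1695]
ee_rot: [[0.997, 0.082, 0.001], [0.082, -0.997, 0.0], [0.001, -0.0, -1.0]]
wrist_force: [1.1, 1.4, 0.7]
gripper_width: 0.997
gripper_force: 0.0
```

```bash
python3 -c "
from h import *
st();go(.583,-.216,.12,4.7)"
```

```text
1.58 [0.4708 0.0073 0.1695] yaw 4.72 tilt [0.0006 0.0003] F [1.1 1.4 0.7] w 0.997 0.0
delta [-0.0002 -0.0006  0.0003] [ 9.35 23.17  4.95]
```

Request:
{"method": "arm_command", "body": {"deltas": [[0, 0, 0, 1.5, 4, 0.7, -1], [0, 0, 0, 3, 8, 1.4, -1], [0, 0, 0, 4.5, 12, 2, -1], [0, 0, 0, 6, 16, 3, -1], [0, 0, 0, 7.5, 19, 4, -1], [0, 0, 0, 8, 20.5, 4, -1], [0, 0, 0, 8, 20.5, 4, -1], [0, 0, 0, 8, 20.5, 4, -1]]}}

```text
time_s: 2.25
tcp_pos: [0.5665, -0.1892, 0.1288]
ee_rot: [[0.997, 0.08, -0.001], [0.08, -0.997, 0.0], [-0.001, -0.0, -1.0]]
wrist_force: [-0.5, -0.5, -0.4]
gripper_width: 1.0
gripper_force: 0.0
```

Run:
```python
from h import *
st();go(.583,-.216,.025,4.7)
c=cam('side'); cv2.imwrite('pics/s1.png',cv2.resize(c['pixels'][150:300,310:490],None,fx=4,fy=4))
```

```text
2.25 [ 0.5665 -0.1892  0.1288] yaw 4.59 tilt [-0.0013  0.0003] F [-0.5 -0.5 -0.4] w 1.0 0.0
delta [-0.0004  0.0013 -0.002 ] [ 1.44  2.8  10.37]
```

View pics/s1.png

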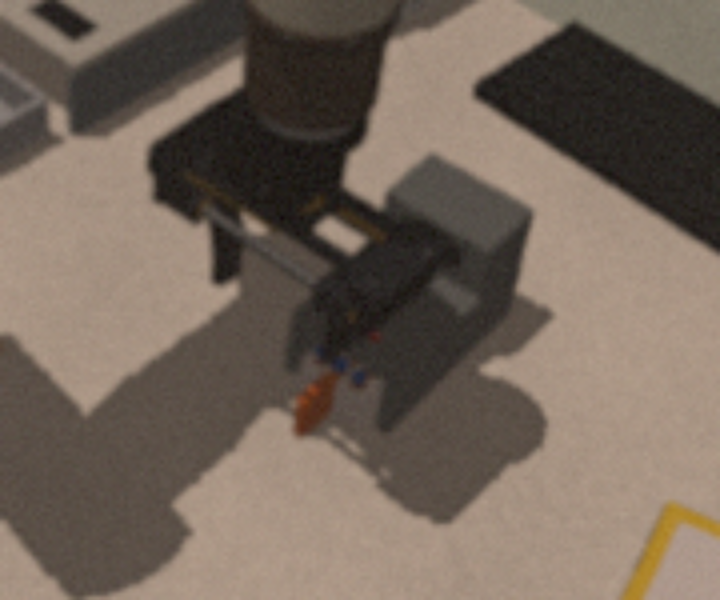

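The side view shows the open gripper over the bay mouth with the tab at crop (315,405), clear below the fingers. I'll go down around it.

Request:
{"method": "arm_command", "body": {"deltas": [[0, 0, 0, 1.4, 2.8, 1, -1], [0, 0, 0, 1.4, 2.8, 3, -1], [0, 0, 0, 1.4, 2.8, 5, -1], [0, 0, 0, 1.4, 2.8, 7, -1], [0, 0, 0, 1.4, 2.8, 9, -1], [0, 0, 0, 1.4, 2.8, 10, -1], [0, 0, 0, 1.4, 2.8, 10.4, -1], [0, 0, 0, 1.4, 2.8, 10.4, -1]]}}

```text
time_s: 2.97
tcp_pos: [0.5828, -0.2143, 0.0254]
ee_rot: [[0.996, 0.084, -0.001], [0.084, -0.996, 0.0], [-0.001, -0.0, -1.0]]
wrist_force: [0.8, -0.4, 0.5]
gripper_width: 0.999
gripper_force: 0.0
```

Run:
```python
from h import *
st();go(.583,-.216,.025,4.7)
```

```text
2.97 [ 0.5828 -0.2143  0.0254] yaw 4.8 tilt [-0.001  0.   ] F [ 0.8 -0.4  0.5] w 0.999 0.0
delta [-0.0001  0.001   0.0017] [0.   0.18 0.04]
```

Request:
{"method": "arm_command", "body": {"deltas": [[0, 0, 0, 0, 0.15, 0, 0], [0, 0, 0, 0, 0.15, 0, 0.5], [0, 0, 0, 0, 0.15, 0, 0.8], [0, 0, 0, 0, 0.15, 0, 1], [0, 0, 0, 0, 0.15, 0, 1], [0, 0, 0, 0, 0.15, 0, 1], [0, 0, 0, 0, 0.15, 0, 1], [0, 0, 0, 0, 0.15, 0, 1]]}}

```text
time_s: 3.63
tcp_pos: [0.5832, -0.2167, 0.0256]
ee_rot: [[0.997, 0.082, 0.0], [0.082, -0.997, 0.0], [0.0, -0.0, -1.0]]
wrist_force: [0.0, 0.5, -0.0]
gripper_width: 0.482
gripper_force: 0.0
```

Run:
```python
from h import *
st();go(.583,-.216,.025,4.7)
```

```text
3.63 [ 0.5832 -0.2167  0.0256] yaw 4.7 tilt [0. 0.] F [ 0.   0.5 -0. ] w 0.482 0.0
delta [-0.     -0.      0.0001] [-0.01 -0.08  0.06]
```

Request:
{"method": "arm_command", "body": {"deltas": [[0, 0, 0, 0, 0, 0, 1], [0, 0, 0, 0, 0, 0, 1], [0, 0, 0, 0, 0, 0, 1], [0, 0, 0, 0, 0, 0, 1], [0, 0, 0, 0, 0, 0, 1], [0, 0, 0, 0, 0, 0, 1], [0, 0, 0, 0, 0, 0, 1], [0, 0, 0, 0, 0, 0, 1]]}}

```text
time_s: 4.3
tcp_pos: [0.5828, -0.2164, 0.0254]
ee_rot: [[0.997, 0.082, -0.001], [0.082, -0.997, 0.0], [-0.001, -0.0, -1.0]]
wrist_force: [-1.9, 3.2, 1.3]
gripper_width: 0.112
gripper_force: 29.7
```

Gripped: the opening is 9.8 mm, which matches the tab. Now I'll draw it straight out.

Request:
{"method": "arm_command", "body": {"deltas": [[0, 0, 0, -0.5, 0, 0, 1], [0, 0, 0, -1.5, 0, 0, 1], [0, 0, 0, -3, 0, 0, 1], [0, 0, 0, -4.5, 0, 0, 1], [0, 0, 0, -6, 0, 0, 1], [0, 0, 0, -7.5, 0, 0, 1], [0, 0, 0, -8.5, 0, 0, 1], [0, 0, 0, -9, 0, 0, 1]]}}

```text
time_s: 4.97
tcp_pos: [0.4917, -0.2244, 0.0256]
ee_rot: [[0.997, 0.081, -0.001], [0.081, -0.997, 0.0], [-0.001, -0.0, -1.0]]
wrist_force: [1.1, -0.9, -2.4]
gripper_width: 0.116
gripper_force: 29.9
```

Request:
{"method": "arm_command", "body": {"deltas": [[0, 0, 0, -1, 0, 0, 1], [0, 0, 0, -2.5, 0, 0, 1], [0, 0, 0, -4, 0, 0, 1], [0, 0, 0, -5, 0, 0, 1], [0, 0, 0, -5.7, 0, 0, 1], [0, 0, 0, -6, 0, 0, 1], [0, 0, 0, -6, 0, 0, 1], [0, 0, 0, -6, 0, 0, 1]]}}

```text
time_s: 5.63
tcp_pos: [0.4332, -0.229, 0.0254]
ee_rot: [[0.997, 0.082, -0.002], [0.082, -0.997, 0.0], [-0.002, -0.0, -1.0]]
wrist_force: [-1.1, 0.2, -0.5]
gripper_width: 0.112
gripper_force: 29.9
```

Run:
```python
from h import *
st()
c=cam('side'); cv2.imwrite('pics/s2.png',cv2.resize(c['pixels'][150:300,310:490],None,fx=4,fy=4))
```

```text
5.63 [ 0.4332 -0.229   0.0254] yaw 4.7 tilt [-0.0016  0.0002] F [-1.1  0.2 -0.5] w 0.112 29.9
```

View pics/s2.png

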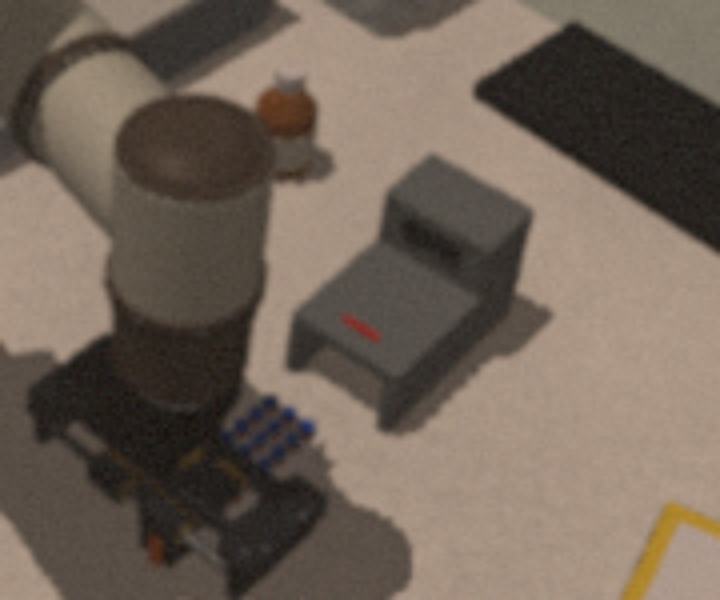

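The side view shows the carrier fully out of the bay and flat, with its blue caps at crop (268,432). I'll release, rise and look.

Request:
{"method": "arm_command", "body": {"deltas": [[0, 0, 0, 0, 0, 0, 0], [0, 0, 0, 0, 0, 0, -1], [0, 0, 0, 0, 0, 0, -1], [0, 0, 0, 0, 0, 0, -1], [0, 0, 0, 0, 0, 0, -1], [0, 0, 0, 0, 0, 0, -1], [0, 0, 0, 0, 0, 0, -1], [0, 0, 0, 0, 0, 0, -1]]}}

```text
time_s: 6.35
tcp_pos: [0.4337, -0.229, 0.0255]
ee_rot: [[0.997, 0.082, 0.0], [0.082, -0.997, -0.0], [0.0, 0.0, -1.0]]
wrist_force: [-0.0, -0.0, -0.2]
gripper_width: 0.634
gripper_force: 0.0
```

Request:
{"method": "arm_command", "body": {"deltas": [[0, 0, 0, 0, 0, 0, -1], [0, 0, 0, 0, 0, -1, -1], [0, 0, 0, 0, 0, -3, -1], [0, 0, 0, 0, 0, -6, -1], [0, 0, 0, 0, 0, -9, -1], [0, 0, 0, -3, 3, -12, -1], [0, 0, 0, -5, 7, -13, -1], [0, 0, 0, -6, 10, -13, -1]]}}

```text
time_s: 7.02
tcp_pos: [0.3831, -0.3316, 0.1586]
ee_rot: [[0.996, 0.085, 0.005], [0.085, -0.996, -0.002], [0.005, 0.003, -1.0]]
wrist_force: [0.7, -0.4, -0.3]
gripper_width: 0.994
gripper_force: 0.0
```

Run:
```python
from h import *
st()
c=cam('top'); p=c['pixels']; h=cv2.cvtColor(p,cv2.COLOR_BGR2HSV)
x0,y0,x1,y1=350,165,440,260
def comp(m,nm,z):
    mm=np.zeros_like(m); mm[y0:y1,x0:x1]=m[y0:y1,x0:x1]; k,l,s,ce=cv2.connectedComponentsWithStats(mm)
    for i in range(1,k):
        if s[i,4]>3: print(nm,s[i],toplane(c,ce[i],z).round(4))
comp(cv2.inRange(h,(3,110,70),(16,255,255)),'orange',.04); comp(cv2.inRange(h,(105,90,40),(130,255,255)),'cap',.042)
cv2.imwrite('pics/t2.png',cv2.resize(p[y0:y1,x0:x1],None,fx=6,fy=6,interpolation=cv2.INTER_CUBIC))
```

```text
7.02 [ 0.3831 -0.3316  0.1586] yaw 4.9 tilt [ 0.0052 -0.0024] F [ 0.7 -0.4 -0.3] w 0.994 0.0
```

View pics/t2.png

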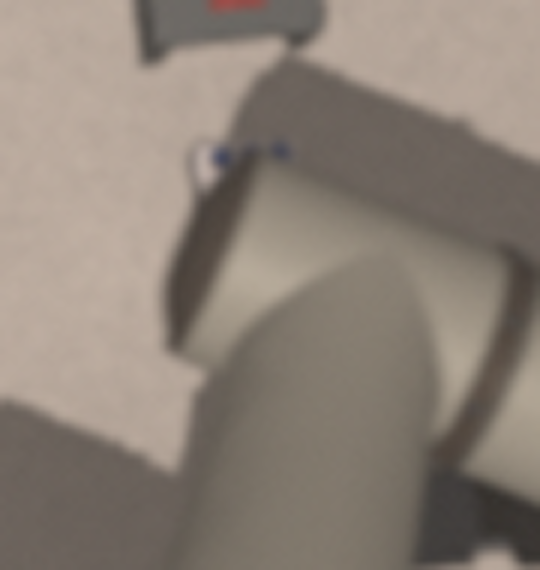

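The top view is blocked by the forearm; only the carrier's far caps show, at crop (250,152). I'll move the arm to the left.

Request:
{"method": "arm_command", "body": {"deltas": [[0, 0, 0, 0, -4, -3, -1], [0, 0, 0, 0, -8, -4, -1], [0, 0, 0, 0, -12, -4, -1], [0, 0, 0, 0, -16, -4, -1], [0, 0, 0, 0, -20, -4, -1], [0, 0, 0, 0, -24, -4, -1], [0, 0, 0, 0, -28, -4, -1], [0, 0, 0, 0, -32, -4, -1]]}}

```text
time_s: 7.73
tcp_pos: [0.3558, -0.0104, 0.1955]
ee_rot: [[0.997, 0.082, 0.001], [0.082, -0.997, 0.0], [0.001, -0.0, -1.0]]
wrist_force: [1.1, 0.5, -0.6]
gripper_width: 0.999
gripper_force: 0.0
```

Request:
{"method": "arm_command", "body": {"deltas": [[0, 0, 0, 0, -3, 0, -1], [0, 0, 0, 0, -6, 0, -1], [0, 0, 0, 0, -8, 0, -1], [0, 0, 0, 0, -8, 0, -1]]}}

```text
time_s: 8.07
tcp_pos: [0.3502, 0.0705, 0.1956]
ee_rot: [[0.996, 0.087, 0.001], [0.087, -0.996, 0.001], [0.001, -0.001, -1.0]]
wrist_force: [-0.3, 0.4, 0.1]
gripper_width: 1.001
gripper_force: 0.0
```

Run:
```python
from h import *
st(); Im=[]
for n,(x0,y0,x1,y1),za in(('top',(350,165,440,245),.042),('side',(330,215,430,305),.042)):
    c=cam(n); p=c['pixels']; h=cv2.cvtColor(p,cv2.COLOR_BGR2HSV)
    def comp(m,nm,z):
        mm=np.zeros_like(m); mm[y0:y1,x0:x1]=m[y0:y1,x0:x1]; k,l,s,ce=cv2.connectedComponentsWithStats(mm)
        for i in range(1,k):
            if s[i,4]>2: print(n,nm,s[i],toplane(c,ce[i],z).round(4)[0])
    comp(cv2.inRange(h,(3,110,70),(16,255,255)),'orange',.04 if n=='top' else .025); comp(cv2.inRange(h,(105,90,40),(130,255,255)),'cap',.042)
    Im.append(cv2.resize(p[y0:y1,x0:x1],(400,int(400*(y1-y0)/(x1-x0))),interpolation=cv2.INTER_CUBIC))
W=np.zeros((400,800,3),'uint8')
for i,a in enumerate(Im): W[:a.shape[0],400*i:400*i+400]=a
cv2.imwrite('pics/t3.png',W)
```

```text
8.07 [0.3502 0.0705 0.1956] yaw 4.99 tilt [0.0014 0.0011] F [-0.3  0.4  0.1] w 1.001 0.0
top orange [393 222   4  10  33] [ 0.4378 -0.2285  0.04  ]
side orange [400 231   2   3   5] [ 0.6616 -0.1912  0.025 ]
side orange [402 233   3   2   5] [ 0.6627 -0.2012  0.025 ]
side orange [348 274  12  17 117] [ 0.4358 -0.2315  0.025 ]
side cap [377 249   2   3   4] [ 0.5501 -0.2053  0.042 ]
side cap [373 252   3   3   6] [ 0.535  -0.2073  0.042 ]
side cap [381 252   2   3   5] [ 0.5512 -0.221   0.042 ]
side cap [370 255   2   3   5] [ 0.5214 -0.2078  0.042 ]
side cap [377 255   3   3   6] [ 0.5375 -0.2215  0.042 ]
side cap [385 256   3   2   5] [ 0.5529 -0.2369  0.042 ]
side cap [366 258   2   3   6] [ 0.5056 -0.2089  0.042 ]
side cap [374 259   3   2   5] [ 0.5219 -0.2243  0.042 ]
side cap [382 259   3   2   6] [ 0.5386 -0.2388  0.042 ]
side cap [362 261   3   3   6] [ 0.4907 -0.2104  0.042 ]
side cap [370 261   3   3   6] [ 0.5078 -0.2247  0.042 ]
side cap [378 262   3   2   6] [ 0.5232 -0.239   0.042 ]
side cap [359 265   2   2   4] [ 0.4762 -0.2128  0.042 ]
side cap [366 265   3   2   5] [ 0.4922 -0.2257  0.042 ]
side cap [375 265   3   2   5] [ 0.5098 -0.2404  0.042 ]
side cap [355 268   2   2   4] [ 0.4613 -0.2132  0.042 ]
side cap [363 268   3   2   6] [ 0.4786 -0.2277  0.042 ]
side cap [371 268   3   3   6] [ 0.4944 -0.2423  0.042 ]
side cap [359 271   3   3   7] [ 0.4633 -0.2285  0.042 ]
side cap [367 271   3   3   7] [ 0.4794 -0.2431  0.042 ]
side cap [364 275   2   2   4] [ 0.464  -0.2449  0.042 ]
```

View pics/t3.png

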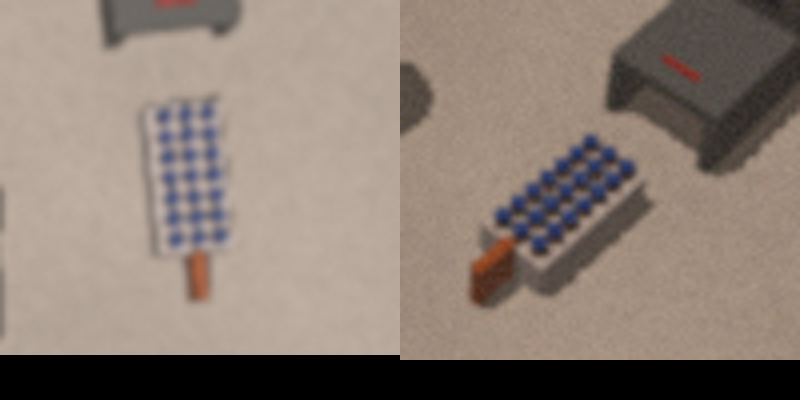

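The carrier sits flat and free on the bench, its 3×7 caps centred at (0.508, -0.225) with yaw 4.9°. That agrees with the tab position.

```bash
python3 -c "
from h import *
go(.507,-.225,.12,4.9)"
```

```text
delta [ 0.0001  0.0004 -0.0013] [13.21 30.53  7.52]
```

Request:
{"method": "arm_command", "body": {"deltas": [[0, 0, 0, 1.7, 3.8, 0, -1], [0, 0, 0, 3.4, 7.6, 0, -1], [0, 0, 0, 5, 11.4, 0, -1], [0, 0, 0, 6.6, 15.2, 1, -1], [0, 0, 0, 8.2, 19, 2, -1], [0, 0, 0, 9.9, 22.8, 3.5, -1], [0, 0, 0, 11.5, 26.6, 5, -1], [0, 0, 0, 13, 30, 6.5, -1]]}}

```text
time_s: 8.83
tcp_pos: [0.502, -0.2203, 0.1312]
ee_rot: [[0.997, 0.079, -0.0], [0.079, -0.997, -0.0], [-0.0, 0.0, -1.0]]
wrist_force: [0.7, 1.2, -0.3]
gripper_width: 1.002
gripper_force: 0.0
```

Request:
{"method": "arm_command", "body": {"deltas": [[0, 0, 0, 0.2, 0.5, 1, -1], [0, 0, 0, 0.2, 0.5, 1, -1], [0, 0, 0, 0.2, 0.5, 1, -1]]}}

```text
time_s: 9.08
tcp_pos: [0.503, -0.2226, 0.121]
ee_rot: [[0.997, 0.079, -0.003], [0.079, -0.997, 0.001], [-0.003, -0.001, -1.0]]
wrist_force: [0.1, -0.0, -0.4]
gripper_width: 0.998
gripper_force: 0.0
```

```bash
python3 -c "
from h import *
st();go(.507,-.225,.024,4.9)"
```

```text
9.08 [ 0.503  -0.2226  0.121 ] yaw 4.55 tilt [-0.0032  0.0006] F [ 0.1 -0.  -0.4] w 0.998 0.0
delta [-0.0009  0.0032 -0.0061] [0.41 0.28 9.69]
```

Request:
{"method": "arm_command", "body": {"deltas": [[0, 0, -0.005, 0.4, 0.3, 1.5, -1], [0, 0, -0.005, 0.4, 0.3, 3.5, -1], [0, 0, -0.005, 0.4, 0.3, 5.5, -1], [0, 0, -0.005, 0.4, 0.3, 7.5, -1], [0, 0, -0.005, 0.4, 0.3, 9, -1], [0, 0, -0.005, 0.4, 0.3, 9.7, -1], [0, 0, -0.005, 0.4, 0.3, 9.7, -1], [0, 0, -0.005, 0.4, 0.3, 9.7, -1]]}}

```text
time_s: 9.75
tcp_pos: [0.5093, -0.2237, 0.0262]
ee_rot: [[0.996, 0.088, 0.001], [0.088, -0.996, -0.0], [0.001, 0.001, -1.0]]
wrist_force: [0.3, -1.5, 0.9]
gripper_width: 0.998
gripper_force: 0.0
```

Request:
{"method": "arm_command", "body": {"deltas": [[0, 0, 0, 0, 0, 0, 0], [0, 0, 0, 0, 0, 0, 1], [0, 0, 0, 0, 0, 0, 1], [0, 0, 0, 0, 0, 0, 1], [0, 0, 0, 0, 0, 0, 1], [0, 0, 0, 0, 0, 0, 1], [0, 0, 0, 0, 0, 0, 1], [0, 0, 0, 0, 0, 0, 1]]}}

```text
time_s: 10.42
tcp_pos: [0.5089, -0.224, 0.0253]
ee_rot: [[0.996, 0.087, 0.0], [0.087, -0.996, 0.0], [0.0, -0.0, -1.0]]
wrist_force: [-0.2, 3.5, 2.9]
gripper_width: 0.644
gripper_force: 30.0
```

The opening is 56 mm, so the block is held. Lifting slowly.

Request:
{"method": "arm_command", "body": {"deltas": [[0, 0, 0, 0, 0, 0, 1], [0, 0, 0, 0, 0, -0.3, 1], [0, 0, 0, 0, 0, -1, 1], [0, 0, 0, 0, 0, -2.5, 1], [0, 0, 0, 0, 0, -4.5, 1], [0, 0, 0, 0, 0, -6.5, 1], [0, 0, 0, 0, 0, -9, 1], [0, 0, 0, 0, 0, -11, 1]]}}

```text
time_s: 11.08
tcp_pos: [0.5085, -0.2245, 0.1363]
ee_rot: [[0.996, 0.087, -0.0], [0.087, -0.996, -0.0], [-0.0, 0.0, -1.0]]
wrist_force: [0.7, -0.3, -3.3]
gripper_width: 0.643
gripper_force: 30.0
```

```bash
python3 -c "
from h import *
st();go(.559,.2145,.14,1.7);print(sense()['moment'])"
```

```text
11.08 [ 0.5085 -0.2245  0.1363] yaw 4.99 tilt [-0.0003 -0.0002] F [ 0.7 -0.3 -3.3] w 0.643 30.0
delta [0.0002 0.0003 0.0574] [  8.85 -43.29  -0.39]
[-0.02024553 -0.10857398  0.01349199]
```

Request:
{"method": "arm_command", "body": {"deltas": [[0, 0, 0.01, 0.3, -1.5, 0, 1], [0, 0, 0.02, 0.8, -4.5, 0, 1], [0, 0, 0.03, 1.5, -8, 0, 1], [0, 0, 0.04, 2.3, -11.5, 0, 1], [0, 0, 0.05, 3, -15, 0, 1], [0, 0, 0.057, 3.8, -18.5, 0, 1], [0, 0, 0.057, 4.5, -22, 0, 1], [0, 0, 0.057, 5.2, -25.5, 0, 1]]}}

```text
time_s: 11.75
tcp_pos: [0.5378, 0.0357, 0.1348]
ee_rot: [[1.0, 0.03, -0.001], [0.03, -1.0, -0.0], [-0.001, 0.0, -1.0]]
wrist_force: [0.7, -0.3, -3.9]
gripper_width: 0.641
gripper_force: 30.0
```

Request:
{"method": "arm_command", "body": {"deltas": [[0, 0, 0, 0.5, -3.4, 0, 1], [0, 0, 0, 1, -6.8, 0, 1], [0, 0, 0, 1.5, -10, 0, 1], [0, 0, 0, 1.8, -12.5, 0, 1], [0, 0, 0, 2, -14.5, 0, 1], [0, 0, 0, 2.2, -15.5, 0, 1], [0, 0, 0, 2.2, -15.5, 0, 1], [0, 0, 0, 2.2, -15.5, 0, 1]]}}

```text
time_s: 12.42
tcp_pos: [0.5552, 0.1895, 0.1345]
ee_rot: [[1.0, 0.03, -0.002], [0.03, -1.0, -0.001], [-0.002, 0.001, -1.0]]
wrist_force: [-0.8, 0.1, -3.1]
gripper_width: 0.641
gripper_force: 30.0
```

Run:
```python
from h import *
st();go(.560,.2145,.10,1.7)
c=cam('side'); cv2.imwrite('pics/s4.png',cv2.resize(c['pixels'][80:230,220:400],None,fx=4,fy=4))
```

```text
12.42 [0.5552 0.1895 0.1345] yaw 1.74 tilt [-0.0015 -0.0009] F [-0.8  0.1 -3.1] w 0.641 30.0
delta [0.0009 0.0015 0.0008] [ 0.56 -2.48  3.45]
```

View pics/s4.png

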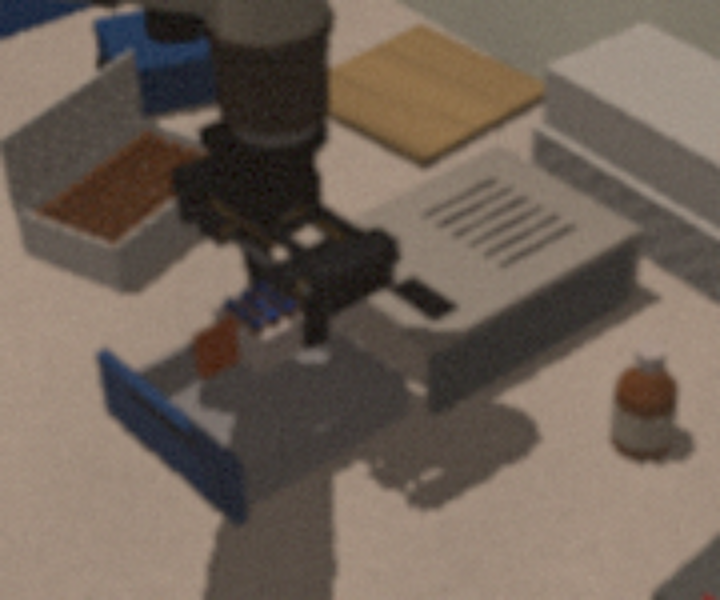

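The side view shows the carrier held level over the drawer, tab at crop (218,345). It needs to go about 25 mm further to +y and then down.

Request:
{"method": "arm_command", "body": {"deltas": [[0, 0, 0, 0.2, -0.8, 0, 1], [0, 0, 0, 0.5, -2, 0.3, 1], [0, 0, 0, 0.6, -2.5, 1, 1], [0, 0, 0, 0.6, -2.5, 2, 1], [0, 0, 0, 0.6, -2.5, 3, 1], [0, 0, 0, 0.6, -2.5, 3.4, 1], [0, 0, 0, 0.6, -2.5, 3.4, 1], [0, 0, 0, 0.6, -2.5, 3.4, 1]]}}

```text
time_s: 13.13
tcp_pos: [0.5608, 0.2147, 0.1003]
ee_rot: [[1.0, 0.03, -0.001], [0.03, -1.0, -0.001], [-0.001, 0.001, -1.0]]
wrist_force: [-0.4, 0.1, -2.9]
gripper_width: 0.643
gripper_force: 30.0
```

Run:
```python
from h import *
st();go(.560,.2145,.039,1.7)
```

```text
13.13 [0.5608 0.2147 0.1003] yaw 1.72 tilt [-0.0011 -0.001 ] F [-0.4  0.1 -2.9] w 0.643 30.0
delta [0.001  0.0011 0.0004] [-0.07  0.01  6.13]
```

Request:
{"method": "arm_command", "body": {"deltas": [[0, 0, 0, 0, 0, 0.8, 1], [0, 0, 0, 0, 0, 2, 1], [0, 0, 0, 0, 0, 3.2, 1], [0, 0, 0, 0, 0, 4.4, 1], [0, 0, 0, 0, 0, 5.4, 1], [0, 0, 0, 0, 0, 5.9, 1], [0, 0, 0, 0, 0, 6.1, 1], [0, 0, 0, 0, 0, 6.1, 1]]}}

```text
time_s: 13.8
tcp_pos: [0.561, 0.2151, 0.0397]
ee_rot: [[1.0, 0.03, -0.0], [0.03, -1.0, -0.0], [-0.0, 0.0, -1.0]]
wrist_force: [-0.3, -0.6, -2.4]
gripper_width: 0.637
gripper_force: 30.0
```

Run:
```python
from h import *
st();c=cam('side'); cv2.imwrite('pics/s5.png',cv2.resize(c['pixels'][130:220,235:335],None,fx=6,fy=6))
```

```text
13.8 [0.561  0.2151 0.0397] yaw 1.73 tilt [-0.0003 -0.0003] F [-0.3 -0.6 -2.4] w 0.637 30.0
```

View pics/s5.png

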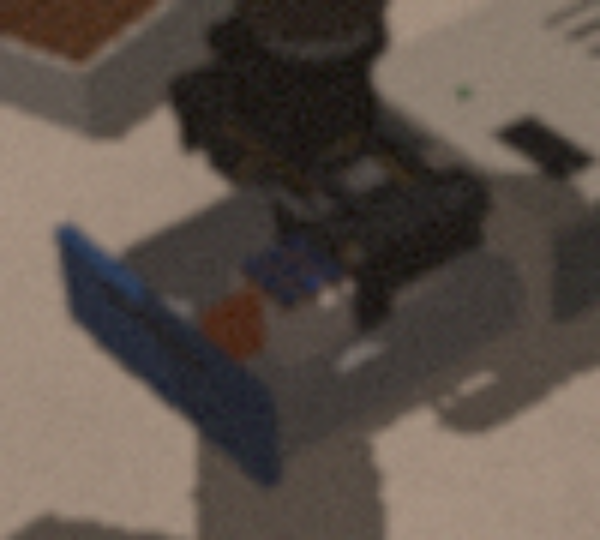

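The carrier is inside the drawer, its tab at crop (235,325) clear of the blue front. Lowering the last few mm until it touches.

Request:
{"method": "arm_command", "body": {"deltas": [[0, 0, 0, 0, 0, 0.1, 1], [0, 0, 0, 0, 0, 0.2, 1], [0, 0, 0, 0, 0, 0.25, 1], [0, 0, 0, 0, 0, 0.25, 1]]}}

```text
time_s: 14.18
tcp_pos: [0.561, 0.2151, 0.0378]
ee_rot: [[1.0, 0.03, 0.0], [0.03, -1.0, 0.0], [0.0, -0.0, -1.0]]
wrist_force: [-0.2, -0.7, -4.1]
gripper_width: 0.64
gripper_force: 30.0
```

Request:
{"method": "arm_command", "body": {"deltas": [[0, 0, 0, 0, 0, 0.1, 1], [0, 0, 0, 0, 0, 0.15, 1], [0, 0, 0, 0, 0, 0.15, 1]]}}

```text
time_s: 14.43
tcp_pos: [0.5617, 0.2153, 0.0373]
ee_rot: [[1.0, 0.031, 0.002], [0.031, -1.0, 0.001], [0.002, -0.0, -1.0]]
wrist_force: [-0.6, -1.4, 4.1]
gripper_width: 0.642
gripper_force: 30.0
```

It is in contact (+4 N on the wrist). Release and rise.

Request:
{"method": "arm_command", "body": {"deltas": [[0, 0, 0, 0, 0, 0, 0], [0, 0, 0, 0, 0, 0, -0.8], [0, 0, 0, 0, 0, 0, -0.8], [0, 0, 0, 0, 0, 0, -0.8], [0, 0, 0, 0, 0, 0, -0.8], [0, 0, 0, 0, 0, 0, -0.8], [0, 0, 0, 0, 0, 0, -0.8], [0, 0, 0, 0, 0, 0, -0.8]]}}

```text
time_s: 15.1
tcp_pos: [0.561, 0.2151, 0.0359]
ee_rot: [[1.0, 0.03, -0.0], [0.03, -1.0, -0.0], [-0.0, 0.0, -1.0]]
wrist_force: [0.2, -0.4, 0.7]
gripper_width: 0.896
gripper_force: 0.0
```

Request:
{"method": "arm_command", "body": {"deltas": [[0, 0, 0, 0, 0, -0.5, -0.8], [0, 0, 0, 0, 0, -1.5, -0.8], [0, 0, 0, 0, 0, -4, -0.8], [0, 0, 0, 0, 0, -7, -0.8], [0, 0, 0, 0, 0, -10, 0], [0, 0, 0, -3, 0, -12, 1], [0, 0, 0, -7, 0, -13, 1], [0, 0, 0, -11, 0, -13, 1]]}}

```text
time_s: 15.77
tcp_pos: [0.4518, 0.2127, 0.1696]
ee_rot: [[1.0, 0.029, 0.006], [0.029, -1.0, 0.005], [0.006, -0.004, -1.0]]
wrist_force: [0.4, 0.2, -0.4]
gripper_width: 0.677
gripper_force: 0.0
```

Request:
{"method": "arm_command", "body": {"deltas": [[0, 0, 0, -3, 0, 0, 1], [0, 0, 0, -5, 0, 0, 1], [0, 0, 0, -6, 0, 0, 1], [0, 0, 0, -6, 0, 0, 1], [0, 0, 0, -6, 0, 0, 1], [0, 0, 0, -6, 0, 0, 1]]}}

```text
time_s: 16.27
tcp_pos: [0.3923, 0.2107, 0.1665]
ee_rot: [[1.0, 0.03, 0.001], [0.03, -1.0, 0.001], [0.001, -0.001, -1.0]]
wrist_force: [0.7, -0.5, 0.0]
gripper_width: 0.228
gripper_force: 0.0
```

Run:
```python
from h import *
st();c=cam('side');d=cam('top'); A=cv2.resize(c['pixels'][130:220,235:335],(400,360)); B=cv2.resize(d['pixels'][150:240,210:310],(400,360)); cv2.imwrite('pics/s6.png',np.hstack([A,B]))
go(.395,.211,.045,1.7)
```

```text
16.27 [0.3923 0.2107 0.1665] yaw 1.72 tilt [0.0013 0.0009] F [ 0.7 -0.5  0. ] w 0.228 0.0
delta [ 0.0001 -0.0002 -0.0003] [ 0.29 -0.06 12.1 ]
```

View pics/s6.png

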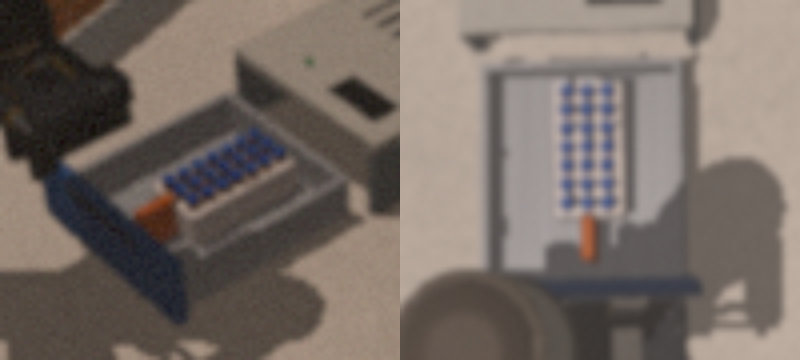

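Both views show the carrier flat and square in the drawer, inside all walls, with the gripper clear. I'll go down in front of the blue panel and push.

Request:
{"method": "arm_command", "body": {"deltas": [[0, 0, 0, 0, 0, 3, 1], [0, 0, 0, 0, 0, 6, 1], [0, 0, 0, 0, 0, 9, 1], [0, 0, 0, 0, 0, 11, 1], [0, 0, 0, 0, 0, 11.7, 1], [0, 0, 0, 0, 0, 11.7, 1], [0, 0, 0, 1, 0, 11.7, 1], [0, 0, 0, 2, 0, 11.7, 1]]}}

```text
time_s: 17.03
tcp_pos: [0.4128, 0.2116, 0.0503]
ee_rot: [[1.0, 0.031, 0.002], [0.031, -1.0, 0.002], [0.002, -0.002, -1.0]]
wrist_force: [0.4, 0.4, 0.3]
gripper_width: 0.002
gripper_force: 0.0
```

Request:
{"method": "arm_command", "body": {"deltas": [[0, 0, 0, 0.5, 0, 0, 1], [0, 0, 0, 1, 0, 0, 1], [0, 0, 0, 1.5, 0, 0, 1], [0, 0, 0, 2, 0, 0, 1], [0, 0, 0, 2.7, 0, 0, 1], [0, 0, 0, 3.4, 0, 0, 1], [0, 0, 0, 4.2, 0, 0, 1], [0, 0, 0, 5, 0, 0, 1]]}}

```text
time_s: 17.7
tcp_pos: [0.4615, 0.2119, 0.049]
ee_rot: [[1.0, 0.03, -0.001], [0.03, -1.0, -0.0], [-0.001, 0.0, -1.0]]
wrist_force: [-1.4, 0.1, 1.6]
gripper_width: -0.0
gripper_force: 0.9
```

```bash
python3 -c "
from h import *
st();go(.60,.217,.050,1.7)"
```

```text
17.7 [0.4615 0.2119 0.049 ] yaw 1.74 tilt [-0.0005 -0.0004] F [-1.4  0.1  1.6] w -0.0 0.9
delta [0.0004 0.0005 0.0006] [13.86 -0.09 -0.11]
```

Pushing, with about 2 N of drawer drag.

Request:
{"method": "arm_command", "body": {"deltas": [[0, 0, 0, 1, 0, 0, 1], [0, 0, 0, 2, 0, 0, 1], [0, 0, 0, 3, 0, 0, 1], [0, 0, 0, 4, 0, 0, 1], [0, 0, 0, 5, 0, 0, 1], [0, 0, 0, 6, 0, 0, 1], [0, 0, 0, 7, 0, 0, 1], [0, 0, 0, 8, 0, 0, 1]]}}

```text
time_s: 18.37
tcp_pos: [0.5421, 0.2147, 0.049]
ee_rot: [[1.0, 0.03, 0.0], [0.03, -1.0, 0.0], [0.0, -0.0, -1.0]]
wrist_force: [-1.6, 1.8, 1.2]
gripper_width: 0.002
gripper_force: 1.0
```

Request:
{"method": "arm_command", "body": {"deltas": [[0, 0, 0, 1, 0, 0, 1], [0, 0, 0, 2, 0, 0, 1], [0, 0, 0, 3, 0, 0, 1], [0, 0, 0, 3.8, 0, 0, 1], [0, 0, 0, 4.5, 0, 0, 1], [0, 0, 0, 5.1, 0, 0, 1], [0, 0, 0, 5.6, 0, 0, 1], [0, 0, 0, 6, 0, 0, 1]]}}

```text
time_s: 19.03
tcp_pos: [0.6013, 0.2162, 0.0489]
ee_rot: [[1.0, 0.03, -0.0], [0.03, -1.0, -0.0], [-0.0, 0.0, -1.0]]
wrist_force: [-2.7, 1.0, -0.0]
gripper_width: 0.007
gripper_force: 0.8
```

```bash
python3 -c "
from h import *
st();go(.63,.2175,.050,1.7)"
```

```text
19.03 [0.6013 0.2162 0.0489] yaw 1.72 tilt [-0.0003 -0.0001] F [-2.7  1.  -0. ] w 0.007 0.8
delta [0.0001 0.0003 0.0004] [ 2.87 -0.04 -0.11]
```

Request:
{"method": "arm_command", "body": {"deltas": [[0, 0, 0, 0.4, 0, 0, 1], [0, 0, 0, 0.8, 0, 0, 1], [0, 0, 0, 1.2, 0, 0, 1], [0, 0, 0, 1.6, 0, 0, 1], [0, 0, 0, 1.9, 0, 0, 1], [0, 0, 0, 2.1, 0, 0, 1], [0, 0, 0, 2.3, 0, 0, 1], [0, 0, 0, 2.3, 0, 0, 1]]}}

```text
time_s: 19.7
tcp_pos: [0.6176, 0.2166, 0.0489]
ee_rot: [[0.999, 0.03, -0.014], [0.03, -1.0, -0.004], [-0.014, 0.003, -1.0]]
wrist_force: [-20.2, 5.1, 10.7]
gripper_width: 0.01
gripper_force: 9.8
```

Request:
{"method": "arm_command", "body": {"deltas": [[0, 0, 0, 0, 0, 0, 1], [0, 0, 0, 0, 0, 0, 1]]}}

```text
time_s: 19.87
tcp_pos: [0.6176, 0.2166, 0.0489]
ee_rot: [[0.999, 0.03, -0.013], [0.03, -1.0, -0.004], [-0.013, 0.003, -1.0]]
wrist_force: [-19.6, 4.0, 10.9]
gripper_width: 0.004
gripper_force: 9.6
```

```bash
cat > m.py <<'E'
from h import *
st(); print(np.round(sense()['moment'],2))
c=cam('side'); h=cv2.cvtColor(c['pixels'],cv2.COLOR_BGR2HSV); b=cv2.inRange(h,(100,90,30),(130,255,255))
ux=proj(c,[[.63,.30,.04],[.63,.12,.04]]); print('expect',ux.round(0).tolist())
x0,x1=int(ux[:,0].min()-30),int(ux[:,0].max()+30); y0,y1=int(ux[:,1].min()-30),int(ux[:,1].max()+30)
mm=np.zeros_like(b); mm[y0:y1,x0:x1]=b[y0:y1,x0:x1]
k,l,s,ce=cv2.connectedComponentsWithStats(mm)
for i in range(1,k):
    if s[i,4]>8:
        ys,xs=np.nonzero(l==i); P=np.c_[xs,ys].astype(float)
        r=P[np.argmax(P[:,0])]; lf=P[np.argmin(P[:,0])]; 
        print(s[i],'right',r,'left',lf)
        # ray hits on the lower-right bottom corner and top line
        top=[(x,ys[xs==x].min()) for x in np.unique(xs)]; Q=toplane(c,top,.072); print('top edge x,y',Q[::4,:2].round(3).tolist())
        bot=[(x,ys[xs==x].max()+1) for x in np.unique(xs)]; Q=toplane(c,bot,.006); print('bottom edge',Q[::4,:2].round(3).tolist())
E
python3 m.py
```

```text
19.87 [0.6176 0.2166 0.0489] yaw 1.73 tilt [-0.013  -0.0037] F [-19.6   4.   10.9] w 0.004 9.6
[1.25 5.11 0.06]
expect [[292.0, 154.0], [324.0, 179.0]]
[317 167   7   7  23] right [323. 169.] left [317. 167.]
top edge x,y [[0.627, 0.154], [0.637, 0.145]]
bottom edge [[0.673, 0.213], [0.663, 0.179]]
```

Request:
{"method": "arm_command", "body": {"deltas": [[0, 0, 0, -1, 0, 0, 1], [0, 0, 0, -3, 0, 0, 1], [0, 0, 0, -6, 0, 0, 1], [0, 0, 0, -10, 0, 0, 1], [0, 0, 0, -14, 0, 0, 1], [0, 0, 0, -18, 0, 0, 1], [0, 0, 0, -20, 0, 0, 1], [0, 0, 0, -20, 0, 0, 1]]}}

```text
time_s: 20.58
tcp_pos: [0.4206, 0.2097, 0.0495]
ee_rot: [[0.999, 0.032, -0.002], [0.032, -0.999, -0.001], [-0.002, 0.001, -1.0]]
wrist_force: [0.2, -0.6, -0.2]
gripper_width: 0.003
gripper_force: 0.0
```

```bash
sed -i 's/(100,90,30)/(100,80,20)/' m.py; python3 m.py
python3 - <<'E'
from h import *
c=cam('top'); h=cv2.cvtColor(c['pixels'],cv2.COLOR_BGR2HSV); b=cv2.inRange(h,(100,80,20),(130,255,255))
mm=np.zeros_like(b); mm[140:235,215:300]=b[140:235,215:300]; k,l,s,ce=cv2.connectedComponentsWithStats(mm)
for i in range(1,k):
    if s[i,4]>8:
        ys,xs=np.nonzero(l==i); u=np.unique(xs)
        for f,o,nm in((np.min,-.5,'far'),(np.max,.5,'near')): print(s[i],nm,toplane(c,[(x,f(ys[xs==x])+o) for x in u[2::10]],.072)[:,:2].round(4).tolist())
E
```

```text
20.58 [0.4206 0.2097 0.0495] yaw 1.85 tilt [-0.0016 -0.0012] F [ 0.2 -0.6 -0.2] w 0.003 0.0
[-0.05  0.01 -0.  ]
expect [[292.0, 154.0], [324.0, 179.0]]
[290 146  34  27 181] right [323. 169.] left [290. 146.]
top edge x,y [[0.627, 0.304], [0.631, 0.286], [0.631, 0.263], [0.631, 0.241], [0.632, 0.219], [0.632, 0.198], [0.635, 0.181], [0.632, 0.156], [0.639, 0.143]]
bottom edge [[0.645, 0.335], [0.631, 0.293], [0.629, 0.265], [0.667, 0.293], [0.671, 0.274], [0.672, 0.251], [0.669, 0.224], [0.672, 0.207], [0.676, 0.189]]
[316 177   7   6  11] right [322. 182.] left [316. 177.]
top edge x,y [[0.593, 0.117], [0.596, 0.101]]
bottom edge [[0.633, 0.169], [0.641, 0.157]]
[227 162  56   4 123] far [[0.6319, 0.2988], [0.6353, 0.2671], [0.6356, 0.2354], [0.6359, 0.2037], [0.6361, 0.1721], [0.6364, 0.1405]]
[227 162  56   4 123] near [[0.6255, 0.2986], [0.6257, 0.2668], [0.6292, 0.2352], [0.6294, 0.2036], [0.6297, 0.1719], [0.6332, 0.1404]]
```

Run:
```python
from h import *
c=cam('top'); p=c['pixels'].astype(int)
m=p[150:172,238:278].mean(1).round(0)
for i in range(22): print(150+i,m[i],toplane(c,[(258,150+i)],.075)[0,0].round(4))
```

```text
150 [121. 129. 139.] 0.6755
151 [136. 146. 156.] 0.6723
152 [145. 155. 166.] 0.669
153 [146. 157. 168.] 0.6658
154 [146. 157. 169.] 0.6626
155 [146. 157. 168.] 0.6593
156 [140. 150. 161.] 0.6561
157 [129. 136. 146.] 0.6529
158 [127. 131. 140.] 0.6497
159 [134. 137. 145.] 0.6465
160 [133. 134. 141.] 0.6432
161 [120. 115. 117.] 0.64
162 [113.  94.  88.] 0.6368
163 [116.  88.  75.] 0.6336
164 [114.  86.  73.] 0.6304
165 [97. 78. 70.] 0.6272
166 [79. 69. 67.] 0.624
167 [77. 70. 70.] 0.6208
168 [ 97.  97. 101.] 0.6176
169 [129. 136. 146.] 0.6144
170 [149. 160. 174.] 0.6112
171 [154. 167. 182.] 0.608
```

The top profile shows about 13 mm between panel and module, so the drawer is standing at its roller and is not home. I'll push again, more firmly and a little higher.

Request:
{"method": "arm_command", "body": {"deltas": [[0, 0, 0, 3, 0, -0.3, 1], [0, 0, 0, 6.5, 0, -0.5, 1], [0, 0, 0, 10, 0, -0.5, 1], [0, 0, 0, 13.5, 0, -0.5, 1], [0, 0, 0, 16.5, 0, -0.5, 1], [0, 0, 0, 18, 0, -0.5, 1], [0, 0, 0, 18.8, 0, -0.5, 1], [0, 0, 0, 19.2, 0, -0.5, 1]]}}

```text
time_s: 21.4
tcp_pos: [0.617, 0.216, 0.0532]
ee_rot: [[1.0, 0.028, -0.002], [0.028, -1.0, -0.001], [-0.002, 0.001, -1.0]]
wrist_force: [-5.8, 0.4, 4.6]
gripper_width: 0.003
gripper_force: 2.9
```

Request:
{"method": "arm_command", "body": {"deltas": [[0, 0, 0, 0.3, 0, 0, 1], [0, 0, 0, 0.6, 0, 0, 1], [0, 0, 0, 0.9, 0, 0, 1], [0, 0, 0, 1, 0, 0, 1]]}}

```text
time_s: 21.73
tcp_pos: [0.6176, 0.2158, 0.0533]
ee_rot: [[0.999, 0.03, -0.017], [0.029, -1.0, -0.005], [-0.018, 0.005, -1.0]]
wrist_force: [-22.4, 2.7, 13.8]
gripper_width: 0.011
gripper_force: 11.1
```

No movement at 22 N, with 14 N of that pressing down on the panel, so a jam is possible. I'll back off a little, go higher so only the fingertips touch, and push with a slight upward lead.

Request:
{"method": "arm_command", "body": {"deltas": [[0, 0, 0, -1.5, 0, 0, 1], [0, 0, 0, -2.5, 0, -0.8, 1], [0, 0, 0, -2.5, 0, -1.7, 1], [0, 0, 0, -2.5, 0, -1.7, 1], [0, 0, 0, -1.6, 0, -1.7, 1], [0, 0, 0, -1, 0, -1.75, 1], [0, 0, 0, -0.6, 0, -1.85, 1], [0, 0, 0, -0.2, 0, -2, 1]]}}

```text
time_s: 22.4
tcp_pos: [0.6179, 0.2167, 0.0721]
ee_rot: [[0.999, 0.028, -0.016], [0.028, -1.0, -0.003], [-0.016, 0.002, -1.0]]
wrist_force: [-24.8, 8.8, 8.2]
gripper_width: 0.004
gripper_force: 12.0
```

```bash
python3 -c "
from h import *
st();print(np.round(sense()['moment'],2))"
```

```text
22.4 [0.6179 0.2167 0.0721] yaw 1.59 tilt [-0.0162 -0.0029] F [-24.8   8.8   8.2] w 0.004 12.0
[2.58 7.04 0.13]
```

The same hard stop at a different height means it may already be home, with the gap being part of the module. I'll compare with the first picture's profile at the same place.

Run:
```python
from h import *
c=cam('top'); n=c['pixels'].astype(int); o=cv2.imread('pics/top0.png').astype(int); 
for r in range(153,170): print(r,toplane(c,[(258,r)],.075)[0,0].round(4),'old',o[r,238:278].mean(0).round(0),'new',n[r,238:246].mean(0).round(0),n[r,268:276].mean(0).round(0),'posts old',o[r,228:232].mean(0).round(0),o[r,282:286].mean(0).round(0))
h=cv2.cvtColor(cv2.imread('pics/side0.png'),cv2.COLOR_BGR2GRAY); s=cam('side'); g=cv2.cvtColor(s['pixels'],cv2.COLOR_BGR2GRAY)
for y in(.15,.28):
    X=np.arange(.62,.68,.004); uv=proj(s,[[x,y,.075] for x in X]).astype(np.float32)
    f=lambda im:cv2.remap(im,uv[:,0].copy(),uv[:,1].copy(),1).ravel()
    print(y,X.round(3).tolist()); print(f(h).tolist()); print(f(g).tolist())
```

```text
153 0.6658 old [144. 155. 166.] new [70. 78. 88.] [64. 67. 72.] posts old [143. 153. 164.] [ 99. 106. 113.]
154 0.6626 old [144. 155. 166.] new [74. 82. 92.] [55. 58. 63.] posts old [143. 154. 164.] [ 98. 104. 112.]
155 0.6593 old [143. 154. 165.] new [79. 87. 96.] [57. 60. 65.] posts old [143. 154. 165.] [ 96. 102. 109.]
156 0.6561 old [138. 148. 159.] new [ 83.  92. 100.] [66. 70. 75.] posts old [142. 153. 164.] [ 90.  95. 102.]
157 0.6529 old [132. 141. 152.] new [ 86.  94. 102.] [74. 77. 82.] posts old [132. 142. 152.] [84. 88. 94.]
158 0.6497 old [137. 148. 161.] new [ 86.  94. 102.] [77. 79. 84.] posts old [109. 116. 125.] [82. 85. 90.]
159 0.6465 old [148. 159. 174.] new [ 87.  96. 103.] [78. 80. 84.] posts old [85. 90. 95.] [86. 92. 98.]
160 0.6432 old [152. 163. 179.] new [ 88.  97. 104.] [78. 78. 82.] posts old [75. 79. 84.] [104. 110. 119.]
161 0.64 old [152. 164. 179.] new [ 89.  98. 105.] [74. 72. 74.] posts old [84. 89. 95.] [125. 134. 145.]
162 0.6368 old [152. 164. 179.] new [ 88.  97. 104.] [71. 66. 66.] posts old [109. 116. 125.] [138. 149. 162.]
163 0.6336 old [148
[... 543 characters left out ...]
 112. 118.] new [53. 58. 64.] [65. 64. 68.] posts old [144. 151. 162.] [126. 135. 147.]
169 0.6144 old [129. 131. 137.] new [51. 56. 61.] [65. 66. 70.] posts old [142. 150. 161.] [125. 135. 147.]
0.15 [0.62, 0.624, 0.628, 0.632, 0.636, 0.64, 0.644, 0.648, 0.652, 0.656, 0.66, 0.664, 0.668, 0.672, 0.676, 0.68]
[72, 72, 74, 71, 76, 74, 73, 76, 88, 106, 122, 126, 125, 122, 120, 119]
[41, 42, 46, 39, 47, 59, 68, 67, 67, 68, 71, 68, 67, 67, 65, 66]
0.28 [0.62, 0.624, 0.628, 0.632, 0.636, 0.64, 0.644, 0.648, 0.652, 0.656, 0.66, 0.664, 0.668, 0.672, 0.676, 0.68]
[132, 105, 70, 48, 47, 61, 78, 94, 116, 126, 128, 127, 126, 126, 127, 128]
[34, 37, 35, 38, 33, 40, 36, 36, 40, 43, 39, 34, 34, 38, 40, 33]
```

The first picture confirms a real gap of about 13 mm, so the drawer stands at the roller. I'll tilt the tool so the fingertips lead and meet the panel at mid-height, then push without downward load.

Request:
{"method": "arm_command", "body": {"deltas": [[0, 0, 0, -1.5, 0, 0, 1], [0, 0.08, 0, -4, 0, 0, 1], [0, 0.16, 0, -4, 0, 0.5, 1], [0, 0.17, 0, -4, 0, 1.2, 1], [0, 0.17, 0, -4, 0, 1.4, 1], [0, 0.17, 0, -4, 0, 1.4, 1], [0, 0.17, 0, -4, 0, 1.4, 1]]}}

```text
time_s: 23.08
tcp_pos: [0.5857, 0.2163, 0.0602]
ee_rot: [[0.985, 0.03, 0.17], [0.029, -1.0, 0.006], [0.17, -0.001, -0.985]]
wrist_force: [0.3, 0.9, 0.3]
gripper_width: 0.004
gripper_force: 0.0
```

Run:
```python
from h import *
st(); s=sense(); R=np.array(s['ee_rot']); print('tip',np.array(s['tcp_pos'])+R[:,2]*.019)
for v in([.01,0,0],[.03,0,0],[.01,0,.005],[.045,.001,.008]): print(v,(R.T@np.array(v)*100).round(2))
```

```text
23.08 [0.5857 0.2163 0.0602] yaw 1.69 tilt [0.1701 0.0057] F [0.3 0.9 0.3] w 0.004 0.0
tip [0.58890391 0.21642587 0.04147433]
[0.01, 0, 0] [0.98 0.03 0.17]
[0.03, 0, 0] [2.95 0.09 0.51]
[0.01, 0, 0.005] [ 1.07  0.03 -0.32]
[0.045, 0.001, 0.008] [ 4.57  0.03 -0.02]
```

Request:
{"method": "arm_command", "body": {"deltas": [[0, 0, 0, 1, 0, 0.17, 1], [0, 0, 0, 2, 0, 0.34, 1], [0, 0, 0, 2.6, 0, 0.44, 1], [0, 0, 0, 3, 0, 0.4, 1], [0, 0, 0, 3.3, 0, 0.35, 1], [0, 0, 0, 3.6, 0, 0.3, 1], [0, 0, 0, 3.9, 0, 0.25, 1], [0, 0, 0, 3.9, 0, 0.25, 1]]}}

```text
time_s: 23.75
tcp_pos: [0.6158, 0.2169, 0.0609]
ee_rot: [[0.988, 0.028, 0.155], [0.028, -1.0, 0.001], [0.155, 0.004, -0.988]]
wrist_force: [-20.5, 10.0, 3.5]
gripper_width: 0.003
gripper_force: 10.4
```

Run:
```python
from h import *
st(); s=sense(); R=np.array(s['ee_rot']); print('tip',np.array(s['tcp_pos'])+R[:,2]*.019,np.round(s['moment'],2))
```

```text
23.75 [0.6158 0.2169 0.0609] yaw 1.64 tilt [0.155  0.0006] F [-20.5  10.    3.5] w 0.003 10.4
tip [0.6187436  0.21688273 0.04213423] [2.99 6.42 0.6 ]
```

Still a hard stop. I'll check whether the module's roof really starts at its front by measuring its depth against the given 250 mm.

Run:
```python
from h import *
c=cam('top'); o=cv2.imread('pics/top0.png').astype(int); g=o.mean(2)
for r in range(74,92): print(r,toplane(c,[(258,r)],.078)[0,0].round(4),g[r,230:240].mean().round(0),g[r,250:265].mean().round(0),g[r,272:280].mean().round(0))
print('front',toplane(c,[(258,156.5),(258,157.5)],.078)[:,0])
# side walls of drawer/panel scale check: drawer back wall top rows in old
print([ (r,g[r,245:270].mean().round(0)) for r in range(160,176)],[ (r,o[r,245:270].mean(0).round(0).tolist()) for r in range(215,228)])
```

```text
74 0.9272 103.0 102.0 97.0
75 0.9238 128.0 126.0 118.0
76 0.9204 154.0 150.0 144.0
77 0.917 162.0 160.0 158.0
78 0.9135 162.0 163.0 161.0
79 0.9101 162.0 163.0 161.0
80 0.9067 162.0 161.0 158.0
81 0.9033 159.0 152.0 149.0
82 0.8999 153.0 145.0 144.0
83 0.8965 145.0 144.0 143.0
84 0.8931 141.0 143.0 144.0
85 0.8897 141.0 143.0 145.0
86 0.8863 142.0 143.0 145.0
87 0.8829 143.0 143.0 145.0
88 0.8795 143.0 144.0 146.0
89 0.8761 143.0 144.0 146.0
90 0.8728 144.0 144.0 146.0
91 0.8694 144.0 144.0 146.0
front [0.65386263 0.65065069]
[(160, np.float64(165.0)), (161, np.float64(165.0)), (162, np.float64(165.0)), (163, np.float64(159.0)), (164, np.float64(144.0)), (165, np.float64(136.0)), (166, np.float64(128.0)), (167, np.float64(113.0)), (168, np.float64(113.0)), (169, np.float64(132.0)), (170, np.float64(145.0)), (171, np.float64(148.0)), (172, np.float64(148.0)), (173, np.float64(148.0)), (174, np.float64(148.0)), (175, np.float64(149.0))] [(215, [151.0, 153.0, 159.0]), (216, [132.0, 133.0, 140.0]), (217, [106.0, 108.0, 114.0]), (218, [92.0, 93.0, 98.0]), (219, [94.0, 88.0, 88.0]), (220, [109.0, 88.0, 80.0]), (221, [121.0, 91.0, 76.0]), (222, [119.0, 89.0, 75.0]), (223, [106.0, 87.0, 82.0]), (224, [112.0, 112.0, 118.0]), (225, [138.0, 147.0, 160.0]), (226, [152.0, 164.0, 179.0]), (227, [154.0, 166.0, 181.0])]
```

The module is 250 mm deep, so the gap is real. I'll push progressively harder, nulling the side force and staying under 40 N.

Request:
{"method": "arm_command", "body": {"deltas": [[0, 0, 0, 0.1, -0.15, 0, 1], [0, 0, 0, 0.25, -0.3, 0, 1], [0, 0, 0, 0.4, -0.3, 0, 1], [0, 0, 0, 0.4, -0.3, 0, 1]]}}

```text
time_s: 24.13
tcp_pos: [0.6162, 0.2172, 0.0609]
ee_rot: [[0.989, 0.026, 0.147], [0.027, -1.0, -0.005], [0.147, 0.009, -0.989]]
wrist_force: [-28.5, 5.3, 8.1]
gripper_width: 0.003
gripper_force: 14.1
```

Run:
```python
from h import *
st(); s=sense(); R=np.array(s['ee_rot']); print('tip',np.array(s['tcp_pos'])+R[:,2]*.019,np.round(s['moment'],2))
c=cam('side'); h=cv2.cvtColor(c['pixels'],cv2.COLOR_BGR2HSV); o=cv2.cvtColor(cv2.imread('pics/side0.png'),cv2.COLOR_BGR2HSV)
t=cam('top'); T=cv2.cvtColor(t['pixels'],cv2.COLOR_BGR2HSV); O=cv2.cvtColor(cv2.imread('pics/top0.png'),cv2.COLOR_BGR2HSV)
# marker (wood) and bottle then/now in the top view; strongly changed pixels round the module
for nm,(x0,y0,x1,y1),lo,hi in(('marker',(315,210,342,270),(10,70,90),(25,255,255)),('bottle',(312,110,342,140),(3,80,30),(20,255,200)),('vialbox',(125,135,190,205),(3,80,30),(20,255,220))):
    for I in(O,T):
        m=cv2.inRange(I[y0:y1,x0:x1],lo,hi); M=cv2.moments(m,True); print(nm,int(M['m00']),round(M['m10']/max(M['m00'],1)+x0,1),round(M['m01']/max(M['m00'],1)+y0,1))
```

```text
24.13 [0.6162 0.2172 0.0609] yaw 1.58 tilt [ 0.1474 -0.0053] F [-28.5   5.3   8.1] w 0.003 14.1
tip [0.61899936 0.21707317 0.04208693] [1.77 8.34 0.39]
marker 137 327.5 237.1
marker 116 327.6 237.9
bottle 96 325.1 126.7
bottle 96 325.1 126.7
vialbox 491 156.4 169.3
vialbox 499 156.5 169.8
```

The rigid stop from 6 N to 28 N looks like the end stop, but the gap contradicts that. I'll withdraw and read the strip between panel and roof across its width.

Request:
{"method": "arm_command", "body": {"deltas": [[0, 0, 0, -2, 0, 0, 1], [0, 0, 0, -5, 0, 0, 1], [0, -0.08, 0, -9, 0, -1, 1], [0, -0.15, 0, -13, 0, -2, 1], [0, -0.17, 0, -17, 0, -2, 1], [0, -0.17, 0, -20, 0, -2, 1], [0, -0.17, 0, -20, 0, -2, 1], [0, -0.17, 0, -20, 0, -2, 1]]}}

```text
time_s: 24.9
tcp_pos: [0.4257, 0.2142, 0.0511]
ee_rot: [[0.999, 0.032, 0.0], [0.032, -0.999, 0.0], [0.0, -0.0, -1.0]]
wrist_force: [0.1, 0.4, 0.3]
gripper_width: 0.008
gripper_force: 0.0
```

Run:
```python
from h import *
st(); c=cam('top'); p=c['pixels'].astype(int); o=cv2.imread('pics/top0.png').astype(int)
for r in range(154,170): print(r,*[tuple(int(v) for v in p[r,a:a+5].mean(0)) for a in range(222,292,7)])
print()
for r in range(212,226): print(r,*[tuple(int(v) for v in o[r,a:a+5].mean(0)) for a in range(222,292,14)])
```

```text
24.9 [0.4257 0.2142 0.0511] yaw 1.82 tilt [0.0001 0.0001] F [0.1 0.4 0.3] w 0.008 0.0
154 (151, 163, 177) (145, 155, 167) (146, 157, 168) (147, 158, 169) (146, 156, 168) (147, 158, 169) (145, 156, 167) (146, 157, 168) (142, 152, 163) (99, 107, 116)
155 (151, 162, 175) (145, 156, 168) (146, 157, 169) (147, 158, 170) (146, 157, 168) (148, 159, 170) (145, 155, 167) (142, 153, 164) (136, 146, 157) (104, 111, 121)
156 (151, 162, 176) (144, 154, 166) (142, 153, 164) (142, 153, 164) (142, 152, 163) (143, 153, 164) (139, 149, 160) (133, 142, 152) (120, 128, 137) (109, 117, 127)
157 (148, 159, 173) (134, 143, 154) (130, 139, 149) (131, 140, 149) (130, 138, 147) (121, 130, 141) (132, 139, 148) (130, 135, 144) (106, 111, 118) (115, 124, 135)
158 (143, 153, 165) (117, 123, 132) (124, 129, 137) (131, 135, 143) (129, 133, 141) (101, 108, 120) (135, 138, 146) (136, 139, 146) (103, 106, 111) (121, 130, 142)
159 (139, 149, 162) (104, 107, 114) (131, 133, 140) (140, 142, 149) (138, 140, 147) (107, 112, 125) (143, 145, 152) (138, 140, 147) (106, 108, 114) (122, 132, 144)
160 (144, 155, 169) (101, 103, 
[... 1904 characters left out ...]
154, 166, 182) (117, 118, 125) (111, 112, 118) (98, 100, 105) (110, 113, 119)
218 (153, 165, 181) (94, 96, 102) (91, 93, 98) (90, 90, 95) (103, 100, 104)
219 (151, 162, 177) (91, 89, 92) (93, 87, 88) (95, 87, 87) (109, 91, 87)
220 (143, 152, 164) (103, 88, 84) (109, 87, 80) (109, 87, 79) (117, 89, 77)
221 (138, 139, 147) (117, 90, 78) (121, 90, 76) (120, 90, 75) (120, 89, 74)
222 (136, 132, 137) (125, 92, 76) (119, 88, 74) (118, 88, 74) (114, 86, 76)
223 (137, 135, 141) (121, 90, 76) (104, 84, 77) (105, 90, 88) (113, 105, 109)
224 (142, 147, 159) (112, 100, 100) (108, 107, 111) (117, 120, 127) (136, 145, 157)
225 (149, 159, 174) (129, 134, 145) (136, 144, 157) (141, 151, 164) (153, 166, 181)
```

The strip is steel interior with the tab end just visible, so the drawer really is about 13 mm open. I'll repeat the tilted push from a short run-up, with more overtravel.

Request:
{"method": "arm_command", "body": {"deltas": [[0, 0.08, 0, 3, -0.1, 0, 1], [0, 0.17, 0, 7, -0.1, 0, 1], [0, 0.17, 0, 11, -0.1, 0, 1], [0, 0.17, 0, 14, -0.1, 0, 1], [0, 0.17, 0, 16, -0.1, 0, 1], [0, 0.17, 0, 17, -0.1, 0, 1], [0, 0.17, 0, 17, -0.1, 0, 1], [0, 0.17, 0, 17, -0.1, 0, 1]]}}

```text
time_s: 25.62
tcp_pos: [0.5973, 0.2198, 0.0504]
ee_rot: [[0.985, 0.028, 0.169], [0.028, -1.0, 0.005], [0.169, -0.0, -0.986]]
wrist_force: [-0.6, 0.2, -0.2]
gripper_width: 0.008
gripper_force: 0.0
```

Run:
```python
from h import *
st(); s=sense(); R=np.array(s['ee_rot']); print('tip',np.array(s['tcp_pos'])+R[:,2]*.019, (R.T@np.array([.03,0,0])*100).round(2))
```

```text
25.62 [0.5973 0.2198 0.0504] yaw 1.62 tilt [0.1694 0.005 ] F [-0.6  0.2 -0.2] w 0.008 0.0
tip [0.60055544 0.21989615 0.03166828] [2.96 0.09 0.51]
```

Request:
{"method": "arm_command", "body": {"deltas": [[0, 0, 0, 0.6, 0, 0.1, 1], [0, 0, 0, 1.3, 0, 0.2, 1], [0, 0, 0, 2, 0, 0.2, 1], [0, 0, 0, 2.5, 0, 0.2, 1], [0, 0, 0, 2.9, 0, 0.15, 1], [0, 0, 0, 3.2, 0, 0.1, 1]]}}

```text
time_s: 26.12
tcp_pos: [0.6224, 0.2208, 0.0525]
ee_rot: [[0.987, 0.03, 0.159], [0.03, -1.0, 0.001], [0.159, 0.004, -0.987]]
wrist_force: [-5.6, 1.4, -4.1]
gripper_width: 0.01
gripper_force: 2.6
```

Run:
```python
from h import *
st(); s=sense(); R=np.array(s['ee_rot']); print('tip',np.array(s['tcp_pos'])+R[:,2]*.019)
```

```text
26.12 [0.6224 0.2208 0.0525] yaw 1.75 tilt [0.1586 0.001 ] F [-5.6  1.4 -4.1] w 0.01 2.6
tip [0.62539875 0.22077091 0.03377274]
```

It gave: the tip is 6.5 mm further in and the force has dropped. Following through to the stop.

Request:
{"method": "arm_command", "body": {"deltas": [[0, 0, 0, 0.3, 0, 0.05, 1], [0, 0, 0, 0.6, 0, 0.1, 1], [0, 0, 0, 0.9, 0, 0.15, 1], [0, 0, 0, 1.1, 0, 0.15, 1], [0, 0, 0, 1.1, 0, 0.15, 1]]}}

```text
time_s: 26.53
tcp_pos: [0.6281, 0.2205, 0.0531]
ee_rot: [[0.988, 0.028, 0.149], [0.029, -1.0, -0.003], [0.149, 0.007, -0.989]]
wrist_force: [-35.0, 10.1, 15.0]
gripper_width: 0.01
gripper_force: 17.2
```

Run:
```python
from h import *
st(); s=sense(); R=np.array(s['ee_rot']); print('tip',np.array(s['tcp_pos'])+R[:,2]*.019)
```

```text
26.53 [0.6281 0.2205 0.0531] yaw 1.69 tilt [ 0.1489 -0.0031] F [-35.   10.1  15. ] w 0.01 17.2
tip [0.63095751 0.22048426 0.03433165]
```

The panel is at 0.6405, the expected home position, and hard against its stop. Withdraw and check.

Request:
{"method": "arm_command", "body": {"deltas": [[0, 0, 0, -2, 0, 0, 1], [0, 0, 0, -5, 0, 0, 1], [0, -0.08, 0, -9, 0, -2, 1], [0, -0.15, 0, -13, 0, -4, 1], [0, -0.15, 0, -17, 0, -6, 1], [0, -0.15, 0, -20, 0, -8, 1], [0, -0.15, 0, -20, 0, -8, 1], [0, -0.15, 0, -20, 0, -8, 1]]}}

```text
time_s: 27.2
tcp_pos: [0.4279, 0.2159, 0.1025]
ee_rot: [[0.999, 0.033, 0.023], [0.033, -0.999, 0.004], [0.023, -0.003, -1.0]]
wrist_force: [0.1, -0.3, -0.4]
gripper_width: 0.008
gripper_force: 0.0
```

Run:
```python
from h import *
st(); c=cam('top'); p=c['pixels'].astype(int); o=cv2.imread('pics/top0.png')
for r in range(154,168): print(r,toplane(c,[(258,r)],.072)[0,0].round(4),*[tuple(int(v) for v in p[r,a:a+5].mean(0)) for a in range(229,280,14)])
O=cv2.cvtColor(o,cv2.COLOR_BGR2HSV);T=cv2.cvtColor(c['pixels'],cv2.COLOR_BGR2HSV)
for nm,(x0,y0,x1,y1),lo,hi in(('marker',(315,210,342,270),(10,70,90),(25,255,255)),('bottle',(312,110,342,140),(3,80,30),(20,255,200)),('vialbox',(125,135,190,205),(3,80,30),(20,255,220)),('tip',(450,140,495,190),(18,120,90),(32,255,255)),('tub',(455,210,490,240),(105,120,40),(130,255,255))):
    for I in(O,T):
        M=cv2.moments(cv2.inRange(I[y0:y1,x0:x1],lo,hi),True); print(nm,int(M['m00']),round(M['m10']/max(M['m00'],1)+x0,1),round(M['m01']/max(M['m00'],1)+y0,1))
d=cv2.absdiff(o[240:270,438:466],c['pixels'][240:270,438:466]); print('beaker diff',d.mean().round(1))
```

```text
27.2 [0.4279 0.2159 0.1025] yaw 1.88 tilt [0.023  0.0036] F [ 0.1 -0.3 -0.4] w 0.008 0.0
154 0.6632 (145, 156, 167) (147, 158, 170) (147, 158, 169) (146, 158, 169)
155 0.66 (146, 157, 168) (148, 159, 170) (148, 159, 171) (143, 154, 165)
156 0.6568 (144, 155, 166) (142, 153, 164) (143, 153, 164) (132, 139, 148)
157 0.6535 (134, 143, 153) (126, 131, 140) (125, 128, 136) (119, 114, 116)
158 0.6503 (119, 118, 123) (114, 103, 103) (111, 98, 95) (115, 92, 84)
159 0.6471 (113, 95, 90) (116, 89, 78) (114, 87, 75) (116, 87, 74)
160 0.6439 (116, 87, 75) (118, 87, 74) (113, 86, 72) (110, 83, 72)
161 0.6406 (114, 86, 74) (102, 80, 71) (97, 78, 70) (94, 76, 70)
162 0.6374 (100, 79, 71) (80, 69, 68) (77, 67, 67) (80, 69, 66)
163 0.6342 (83, 70, 68) (72, 66, 66) (74, 67, 67) (79, 71, 70)
164 0.631 (79, 71, 72) (83, 78, 79) (96, 95, 100) (99, 99, 104)
165 0.6278 (99, 98, 104) (111, 112, 117) (130, 137, 149) (131, 139, 151)
166 0.6246 (131, 139, 151) (140, 147, 160) (150, 162, 177) (150, 161, 176)
167 0.6214 (152, 164, 179) (155, 166, 182) (154, 167, 182) (154, 166, 182)
marker 137 327.5 237.1
marker 138 327.5 237.2
bottle 96 325.1 126.7
bottle 97 325.2 126.7
vialbox 491 156.4 169.3
vialbox 491 156.3 169.5
tip 342 471.5 165.6
tip 345 471.5 165.7
tub 41 475.0 228.3
tub 63 474.7 227.1
beaker diff 2.4
```

The panel now meets the roof edge with no gap, the bystanders are unmoved, and the robot is clear.

```bash
python3 -c "
from station import finish_job
print(finish_job())"
```

```text
the job is handed in; nothing more can be done
None
```

The carrier went tab-first onto the bench, then flat and upright into the drawer, which is fully home and stayed shut once I let go (first push stalled about 13 mm short at the roller; a firmer one, up to 35 N, closed it); the other things did not move, and I handed the job in at about 27 s.

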